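# Step up the test pressure and start the leak test

## Task

On the test bench, raise the pressure by one step: with a fingertip against its upright handle, push the regulator's hand wheel clockwise (seen from above) through exactly one full turn, so that the handle stands at the fixed pointer again. Then start the test by pressing the larger of the two buttons on the control box all the way down and letting it come up again. Nothing is to be gripped, lifted or shifted: push gently, leave the small button alone, and leave the loose box and the parts lying about where they are.

Things in the scene. Friction and masses are not known exactly. Their poses are not given: they have to be found in the camera images.
- regulator: Pressure regulator fixed to the bench, aluminium and brass, about 170 mm tall to the top of the wheel handle. Origin on the bench under the wheel's vertical axis, z up. The fixed pointer lies along its own +x. Its turning on the bench varies all the way round.
- wheel_centre (a point): Centre of the dark steel hand wheel, on its vertical axis, 108 mm above the bench. The wheel is horizontal: three spokes, rim ring of 62 mm centre-line radius made of 12 mm round bar (rim and spokes reach from 102 to 114 mm above the bench), hub 34 mm across whose top is 119 mm above the bench.
- handle_top (a point): Centre of the top end of the wheel's upright handle, a black round bar 19 mm in diameter that stands on the rim where one spoke meets it, 62 mm from the axis; it reaches from the rim to 170 mm above the bench and turns with the wheel (it does not spin on its own). Clear of everything above 120 mm.
- pointer_tip (a point): Top of the fixed steel pointer, an upturned flat strip 12 mm wide and 6 mm thick just outside the rim, 92 mm from the wheel axis and 115 mm above the bench. At the start the handle stands at it (on the line from the axis through the pointer).
- wheel (a joint): Turn of the wheel in rad: 0 at the start, growing clockwise seen from above; one full turn is 6.283. No stop near there. It is stiff (about 0.22 N m, some 4 N at the handle, either way) and stays where it is left. In the rules wheel_c0 is the upright handle.
- control_box: Loose grey control box, 100 x 150 mm and 64 mm tall, on rubber feet, about 1.6 kg. Origin at the centre of its underside; the buttons lie on its top along its y axis, the large one 32 mm to +y, the small one 40 mm to -y.
- big_button_top (a point): Centre of the top of the larger button, black, 42 mm in diameter, in a steel bezel 58 mm across; its top stands 82 mm above the bench, 10 mm proud of the bezel.
- big_button (a joint): Travel of the larger button: 0 up, 0.006 m fully down (about 5 N); it springs back.
- small_button (a joint): Travel of the small button (black, 18 mm in diameter, in a steel bezel 34 mm across, its top 81 mm above the bench): 0 up, 0.005 m down; not to be pressed.
- cartridge0: Bystander: loose upright brass valve cartridge, 28 mm across and 62 mm tall. Origin at the centre of its foot.
- cartridge1: Bystander: loose upright brass valve cartridge, 28 mm across and 62 mm tall. Origin at the centre of its foot.
- cartridge2: Bystander: loose upright brass valve cartridge, 28 mm across and 62 mm tall. Origin at the centre of its foot.
- collar: Bystander: loose steel collar lying flat, 52 mm across, 18 mm tall. Origin at the centre of its underside.
- jar: Bystander: loose white plastic jar with black lid, 56 mm across, 70 mm tall. Origin at the centre of its underside.
- wrench: Bystander: loose steel wrench, 170 mm long, lying flat along its own x. Origin at its underside.
Mind the look-alikes: they are no part of the job. Of the things shaped like the regulator, the aluminium one is meant.

How it is judged:
By the outcome, as a careful person would: the job done as asked, in the order asked, and still so for the second after the job is handed in, with the robot touching nothing.
It also fails if it takes over 64 s, if anything falls off the work surface, if the arm or the gripper's body presses on something with over 40 N, if the wrist force passes 120 N, or if a joint passes its speed limit or range.

## Robot

A 7-joint arm with a two-finger parallel gripper is mounted at the origin on the work surface. World frame = base frame: x ahead of the robot, y to its left, z up, the work surface at z = 0. Lengths are in m, angles in rad, forces in N, time in s.
With the tool pointing down it reaches from about 0.425 to 0.875 m from the base axis. Payload 4.7 kg.
Tool frame: the origin (TCP) lies at the very end of the fingers, on their centre line; the grasp point (between the pads) lies 19 mm behind it (grip_point_offset is the distance from the TCP to the grasp point, in m); x points along the fingers, z is the direction in which the jaws open and shut, and the axes are right-handed (so a half turn about x gives the same grasp; the last joint's range is limited). The gripper opens to 87 mm and grips with 3 to 60 N. Pads are 19 mm wide; open, the fingers measure 117 mm over their backs; the gripper's body (75 mm by 190 mm) begins 51 mm behind the grasp point.
Start: joints at [1.295, 0.321, -0.07, 1.45, 0.023, 1.371, -0.057], TCP at [0.186, -0.623, 0.223] pointing down, gripper open.
Joint ranges: [-2.86, 2.86], [-0.3, 2.09], [-1.38, 1.24], [0.06, 2.45], [-1.56, 4.7], [0.09, 2.05], [-2.69, 2.69]. Speed limits (rad/s): [2.57, 2.57, 3.14, 3.14, 3.14, 3.14, 3.14].

## Interface

Orientations are given as a rotation vector (axis times angle).
In Python, from bench import get_state, get_image, calibration, close_job, grip_point_offset gives the robot as it stands.
- The arm moves only by the tool play_rows, never from a script. Its argument "targets" is a list of rows, each an object with "claw": the closure, from 0 (fully open) to 1 (shut); "linear": the shift along the tool's x, y, z as a fraction of full scale, a list of three; "rotation": the turn, a rotation vector about the tool's x, y, z as a fraction of full scale, a list of three. In form: [{"claw": claw, "linear": [x, y, z], "rotation": [wx, wy, wz]}, ...]. A call has 1 to 10 rows; each row shifts and turns the pose as measured when the row begins, along the tool's axes as they then stand; what a row does not reach is not made up. Full scale, the value 1, is 2.5 cm for a shift and 90 degrees for a turn. A row lasts 1/12 s, in which the tool goes at most 41.7 mm and 7.16 degrees, less where a joint would pass 70% of its speed; a pose out of reach is approached as far as the arm can. A call with a number of a shift or a turn outside -1 to 1 is refused whole. A call with a gripper value outside its range is refused whole. The fingers move at their own pace and stop on an object; "newtons" is the grip in N (left out, the last holds). Time passes only in rows, so rows that do not move let the fingers close. It gives the time, the measured TCP pose, the force and the opening at its end, in the units of the state.
- get_state(): the state, without advancing time (a new reading comes with each control period).
- get_image(name): name is "side" or "top"; returns the picture (400x640x3 uint8, blue, green, red); there is no depth.
- calibration(name): a dict with "fx", "fy", "cx", "cy" (pixels), "rvec" (rotation vector, rad) and "tvec" (3), from world to camera coordinates, as OpenCV has them. Camera axes: x right, y down, z forward; pixel columns grow to the right and rows downward; lengths in m; the calibration is good to about 2 mm. A picture is of the moment at which its call begins. calibration takes no time and is no camera call.
- close_job(): hands the job in, once; it reports no verdict.
The state is a dict: "time": time; "joint_positions": joint angles; "qd": joint speeds; "joint_torque": joint torques, N m; "position": TCP position; "tool_rot": TCP orientation; "ft_force": force on the tool from outside, world axes, zero at the start; "torque": the same for the moment, N m; "grip_width": opening from 0.0 (shut) to 1.0 (fully open).
Only numpy, scipy, OpenCV 4.12 (cv2) and the standard library are available. Lean on these libraries where they do the work, as an engineer would, in place of code of your own. Each camera call takes 0.05 s, during which the arm holds its last target. There are 200 camera calls.

## Working session

There is one attempt and no reset: what is moved stays moved. The work goes in short steps, Python scripts to look and compute and a tool call to move; the robot and the scene stay as the last step left them, time stands still between calls to the robot, and variables do not carry over. Pictures are saved under pics/ and viewed, about 8 in all and at most 12, crops included, and the job is handed in when it is done.

Besides the shell and the picture viewer there is one more tool, called as a command line: name --argument value ..., lists and objects as JSON in quotes. play_rows: Moves the arm, as the interface text tells. Shift numbers are shares of 2.5 cm and turn numbers shares of 90 degrees, none past 1 either way. Its arguments: {"type":"object","properties":{"targets":{"type":"array"},"newtons":{"type":"number"}},"required":["targets"]}

```bash
mkdir -p pics; ls; python3 - <<'E'
from bench import *
import cv2
print(get_state())
for n in("top","side"):
    cv2.imwrite(f"pics/{n}0.png",get_image(n)); print(n,calibration(n))
E
```

```text
pics
{'time': 0.0, 'joint_positions': array([ 1.29508559,  0.32182192, -0.07008978,  1.45166761,  0.02260703,
        1.37079654, -0.05688799]), 'qd': array([-0.00012166,  0.00081737, -0.00047105, -0.0007225 ,  0.00018942,
        0.00025234, -0.0001896 ]), 'joint_torque': array([ 2.54033494e-04, -4.91289926e+01, -4.03766893e-01, -3.12532067e+01,
       -6.41038315e-02,  4.36805247e-02,  1.26536056e-04]), 'position': array([ 0.18554621, -0.62237968,  0.22146596]), 'tool_rot': array([ 0.99417728,  1.33412239, -0.99242431]), 'ft_force': array([ 0.32985932,  0.05789325, -0.43724284]), 'torque': array([-0.03200314, -0.03600448, -0.01716383]), 'grip_width': 1.0006316053614086}
top {'fx': 412.4339294098817, 'fy': 412.4339294098817, 'cx': 318.0651512095854, 'cy': 202.18579769725682, 'rvec': array([ 2.17235133, -2.17665644,  0.11722136]), 'tvec': array([0.07861971, 0.5294168 , 1.0784723 ])}
side {'fx': 382.1722077215332, 'fy': 382.1722077215332, 'cx': 319.6972587215853, 'cy': 199.93733494975356, 'rvec': array([ 2.20970315, -0.24228152,  0.14925631]), 'tvec': array([-0.49889635,  0.23276932,  0.98666692])}
```

View pics/top0.png

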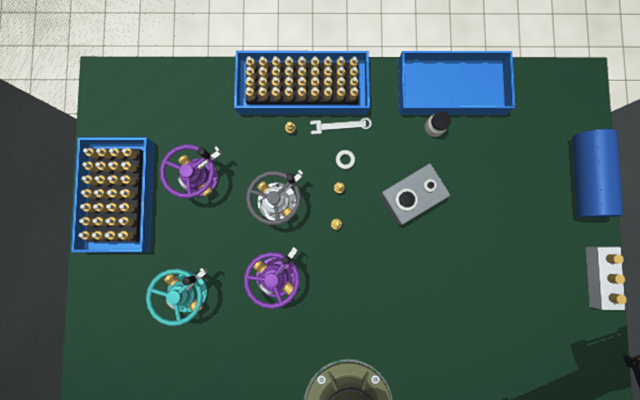

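View pics/side0.png

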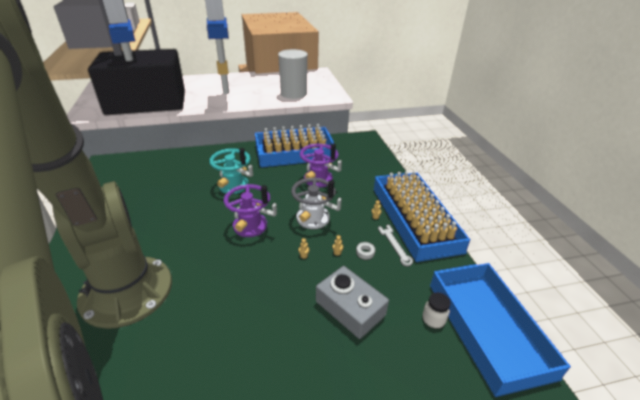

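The top view shows four look-alike regulators: purple at (188,170) and (272,278), turquoise at (176,296), grey aluminium at (274,197). The grey one is meant. The control box is at (416,194), with its large button at (407,199) and its small one at (431,185). I'll confirm both in enlarged crops.

```bash
python3 - <<'E'
import cv2,numpy as np
t=cv2.imread("pics/top0.png")
a=cv2.resize(t[155:235,235:315],None,fx=5,fy=5,interpolation=cv2.INTER_CUBIC)
b=cv2.resize(t[155:235,375:455],None,fx=5,fy=5,interpolation=cv2.INTER_CUBIC)
cv2.imwrite("pics/c1.png",np.hstack([a,b]))
E
```

```text
(no output)
```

View pics/c1.png

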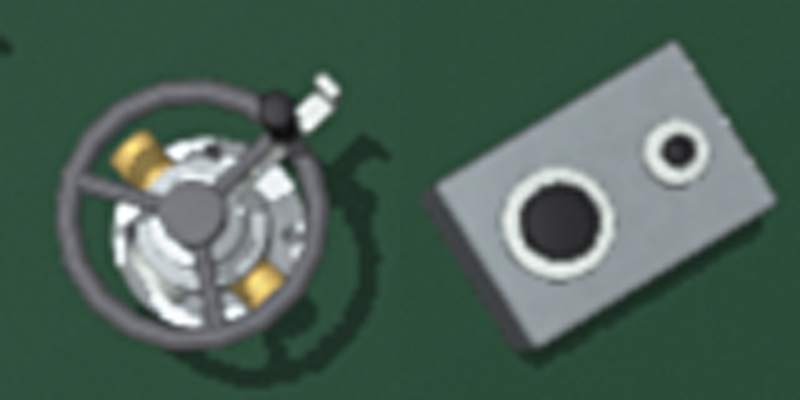

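Grey regulator confirmed: in the crop the hub is at (192,211), the handle top at (276,103) and the pointer tip at (327,82). The large button's centre is at (560,221) and the small one's at (678,150). Next I compute their positions.

```bash
cat > h.py <<'E'
import numpy as np,cv2
from scipy.spatial.transform import Rotation as R
from bench import *
def ray(n,px,z):
    c=calibration(n);r=R.from_rotvec(c["rvec"]).as_matrix();t=c["tvec"]
    d=r.T@np.array([(px[0]-c["cx"])/c["fx"],(px[1]-c["cy"])/c["fy"],1]);o=-r.T@t
    return o+d*(z-o[2])/d[2]
def proj(n,p):
    c=calibration(n);K=np.array([[c["fx"],0,c["cx"]],[0,c["fy"],c["cy"]],[0,0,1]])
    return cv2.projectPoints(np.array(p,float).reshape(-1,1,3),c["rvec"],c["tvec"],K,None)[0].reshape(-1,2)
E
python3 - <<'E'
from h import *
np.set_printoptions(precision=4,suppress=True)
f=lambda x,y,ox=235:(ox+x/5-.4,155+y/5-.4)
P={}
for k,x,y,z,ox in[("hub",192,211,.119,235),("rim",193,215,.108,235),("handle",276,103,.17,235),("ptr",327,82,.115,235),("big",560,221,.082,295),("small",678,150,.081,295)]:
    P[k]=ray("top",f(x,y,ox),z);print(k,P[k],np.hypot(*P[k][:2]), proj("side",P[k]))
for k in("handle","ptr"):
    d=P[k]-P["hub"];print(k,np.hypot(*d[:2]),np.degrees(np.arctan2(d[1],d[0])))
print(np.linalg.norm(P["big"]-P["small"]))
s=get_state();print(R.from_rotvec(s["tool_rot"]).as_matrix())
for n in [(288,127),(339,188),(336,224)]: print(ray("top",n,.06))
for n in [(345,159)]: print(ray("top",n,.018))
for n in [(272,278)]: print(ray("top",n,.119))
E
```

```text
hub [0.5338 0.1888 0.119 ] 0.5661768817672249 [[313.293  187.3756]]
rim [0.533  0.1894 0.108 ] 0.5656673835765326 [[312.9718 190.2251]]
handle [0.5788 0.1448 0.17  ] 0.5966581502454553 [[331.9168 179.8289]]
ptr [0.5985 0.1229 0.115 ] 0.6109526977126831 [[339.4723 198.6258]]
big [ 0.5323 -0.1476  0.082 ] 0.5523835469475343 [[342.2375 278.5709]]
small [ 0.5689 -0.2092  0.081 ] 0.6061359506900308 [[364.6449 296.2964]]
handle 0.06299643566528379 -44.332053874936996
ptr 0.09236691395545803 -45.53206998095916
0.07167776794185167
[[-0.0006  0.9583  0.2858]
 [ 0.0016  0.2858 -0.9583]
 [-1.     -0.0001 -0.0017]]
[0.7259 0.1568 0.06  ]
[0.5632 0.0232 0.06  ]
[0.4695 0.0317 0.06  ]
[0.6486 0.0038 0.018 ]
[0.3373 0.1896 0.119 ]
```

The measured radii agree: 63, 92 and 72 mm against the 62, 92 and 72 mm given. The wheel axis is at about (0.5335, 0.189), with the pointer at -45°. I close the fingers and turn the tool so that its z is world +x and its y is world +y. Shifts in rows are then [-dz, dy, dx].

play_rows --targets '[{"claw": 1,"linear": [0,0,0],"rotation": [-0.079,0,0]},{"claw": 1,"linear": [0,0,0],"rotation": [-0.079,0,0]},{"claw": 1,"linear": [0,0,0],"rotation": [-0.079,0,0]},{"claw": 1,"linear": [0,0,0],"rotation": [-0.079,0,0]},{"claw": 1,"linear": [0,0,0],"rotation": [-0.079,0,0]},{"claw": 1,"linear": [0,0,0],"rotation": [-0.079,0,0]},{"claw": 1,"linear": [0,0,0],"rotation": [-0.079,0,0]},{"claw": 1,"linear": [0,0,0],"rotation": [-0.079,0,0]},{"claw": 1,"linear": [0,0,0],"rotation": [-0.079,0,0]},{"claw": 1,"linear": [0,0,0],"rotation": [-0.079,0,0]}]' --newtons 10

```text
time: 0.93
position: [0.1845, -0.619, 0.2146]
tool_rot: [0.03, 1.575, -0.01]
ft_force: [-0.5, 0.0, 0.7]
grip_width: 0.325
```

```bash
cat > st.py <<'E'
from h import *
np.set_printoptions(precision=4,suppress=True)
s=get_state();p=s["position"];m=R.from_rotvec(s["tool_rot"]).as_matrix()
d=p[:2]-[.5335,.189]
print("t",round(s["time"],2),"p",p,"F",s["ft_force"],"r",np.hypot(*d),"ang",np.degrees(np.arctan2(d[1],d[0])),"grip",s["grip_width"])
print("tool z yaw",np.degrees(np.arctan2(m[1,2],m[0,2])),"x",m[:,0],"q",s["joint_positions"])
E
python3 st.py
```

```text
t 0.93 p [ 0.1845 -0.619   0.2146] F [-0.5066  0.0036  0.6642] r 0.8801493466941506 ang -113.36010136629046 grip 0.32450870105788615
tool z yaw -1.4815283614277492 x [-0.0044  0.0128 -0.9999] q [ 1.4234  0.3362 -0.2352  1.4539  0.0779  1.3742  1.1587]
```

play_rows --targets '[{"claw": 1,"linear": [-0.1,0.9,0.46],"rotation": [-0.016,0,0]},{"claw": 1,"linear": [-0.1,0.9,0.46],"rotation": [0,0,0]},{"claw": 1,"linear": [-0.1,0.9,0.46],"rotation": [0,0,0]},{"claw": 1,"linear": [-0.1,0.9,0.46],"rotation": [0,0,0]},{"claw": 1,"linear": [-0.1,0.9,0.46],"rotation": [0,0,0]},{"claw": 1,"linear": [-0.1,0.9,0.46],"rotation": [0,0,0]},{"claw": 1,"linear": [-0.1,0.9,0.46],"rotation": [0,0,0]},{"claw": 1,"linear": [-0.1,0.9,0.46],"rotation": [0,0,0]},{"claw": 1,"linear": [-0.1,0.9,0.46],"rotation": [0,0,0]},{"claw": 1,"linear": [-0.1,0.9,0.46],"rotation": [0,0,0]}]'

```text
time: 1.77
position: [0.2965, -0.387, 0.2351]
tool_rot: [0.023, 1.583, 0.013]
ft_force: [0.4, -0.1, -0.0]
grip_width: 0.004
```

```bash
python3 st.py
```

```text
t 1.77 p [ 0.2965 -0.387   0.2351] F [ 0.362  -0.0694 -0.0449] r 0.6228520744305703 ang -112.3686838662677 grip 0.00426471367261516
tool z yaw -0.34191091220713987 x [-0.012   0.0227 -0.9997] q [ 1.2597  0.004  -0.3916  1.7904 -0.0041  1.3725  0.8628]
```

play_rows --targets '[{"claw": 1,"linear": [0,0.9,0.6],"rotation": [0,0,0]},{"claw": 1,"linear": [0,0.9,0.6],"rotation": [0,0,0]},{"claw": 1,"linear": [0,0.9,0.6],"rotation": [0,0,0]},{"claw": 1,"linear": [0,0.9,0.6],"rotation": [0,0,0]},{"claw": 1,"linear": [0,0.9,0.6],"rotation": [0,0,0]},{"claw": 1,"linear": [0,0.9,0.6],"rotation": [0,0,0]},{"claw": 1,"linear": [0,0.9,0.6],"rotation": [0,0,0]},{"claw": 1,"linear": [0,0.9,0.6],"rotation": [0,0,0]},{"claw": 1,"linear": [0,0.9,0.6],"rotation": [0,0,0]},{"claw": 1,"linear": [0,0.9,0.6],"rotation": [0,0,0]}]'

```text
time: 2.6
position: [0.4507, -0.15, 0.236]
tool_rot: [0.024, 1.587, 0.01]
ft_force: [0.1, -0.2, -0.1]
grip_width: 0.004
```

```bash
python3 st.py
```

```text
t 2.6 p [ 0.4507 -0.15    0.236 ] F [ 0.1321 -0.1721 -0.1477] r 0.3489631142789658 ang -103.73338745606263 grip 0.003791829184062153
tool z yaw -0.5088629806049463 x [-0.0164  0.0216 -0.9996] q [ 0.9932 -0.0212 -0.6977  1.8087 -0.0301  1.3713  0.293 ]
```

play_rows --targets '[{"claw": 1,"linear": [0,0.9,0.5],"rotation": [0,0,0]},{"claw": 1,"linear": [0,0.9,0.5],"rotation": [0,0,0]},{"claw": 1,"linear": [0,0.9,0.5],"rotation": [0,0,0]},{"claw": 1,"linear": [0,0.9,0.5],"rotation": [0,0,0]},{"claw": 1,"linear": [0,0.9,0.5],"rotation": [0,0,0]},{"claw": 1,"linear": [0,0.9,0.5],"rotation": [0,0,0]},{"claw": 1,"linear": [0,0.9,0.5],"rotation": [0,0,0]},{"claw": 1,"linear": [0,0.9,0.5],"rotation": [0,0,0]},{"claw": 1,"linear": [0,0.9,0.5],"rotation": [0,0,0]},{"claw": 1,"linear": [0,0.9,0.5],"rotation": [0,0,0]}]'

```text
time: 3.43
position: [0.5804, 0.085, 0.2355]
tool_rot: [0.024, 1.592, 0.006]
ft_force: [-0.4, -0.5, 0.3]
grip_width: 0.006
```

```bash
python3 st.py
```

```text
t 3.43 p [0.5804 0.085  0.2355] F [-0.4014 -0.4867  0.2602] r 0.11410698454544574 ang -65.7505242546873 grip 0.005847298129383521
tool z yaw -0.6467522884360346 x [-0.0208  0.0195 -0.9996] q [ 0.5631  0.3071 -0.9005  1.5555  0.217   1.4095 -0.3641]
```

play_rows --targets '[{"claw": 1,"linear": [0,0.9,0.14],"rotation": [-0.007,-0.013,-0.012]},{"claw": 1,"linear": [0,0.9,0.14],"rotation": [0,0,0]},{"claw": 1,"linear": [0,0.9,0.14],"rotation": [0,0,0]},{"claw": 1,"linear": [0,0.7,0.1],"rotation": [0,0,0]},{"claw": 1,"linear": [0,0.4,0],"rotation": [0,0,0]},{"claw": 1,"linear": [0,0,0],"rotation": [0,0,0]},{"claw": 1,"linear": [0,0,0],"rotation": [0,0,0]}]'

```text
time: 4.02
position: [0.593, 0.1901, 0.2316]
tool_rot: [-0.002, 1.577, 0.009]
ft_force: [0.2, -0.2, -0.1]
grip_width: 0.004
```

```bash
python3 st.py; python3 - <<'E'
from h import *
t=get_image("top"); cv2.imwrite("pics/top1.png",cv2.resize(t[120:260,200:400],None,fx=4,fy=4,interpolation=cv2.INTER_CUBIC))
E
```

```text
t 4.02 p [0.593  0.1901 0.2316] F [ 0.1718 -0.2387 -0.0829] r 0.0595514243637159 ang 1.0109309952489645 grip 0.0038741250859609354
tool z yaw 0.42113654028935715 x [-0.0066  0.0042 -1.    ] q [ 0.352   0.3951 -0.9135  1.481   0.3062  1.422  -0.563 ]
```

View pics/top1.png

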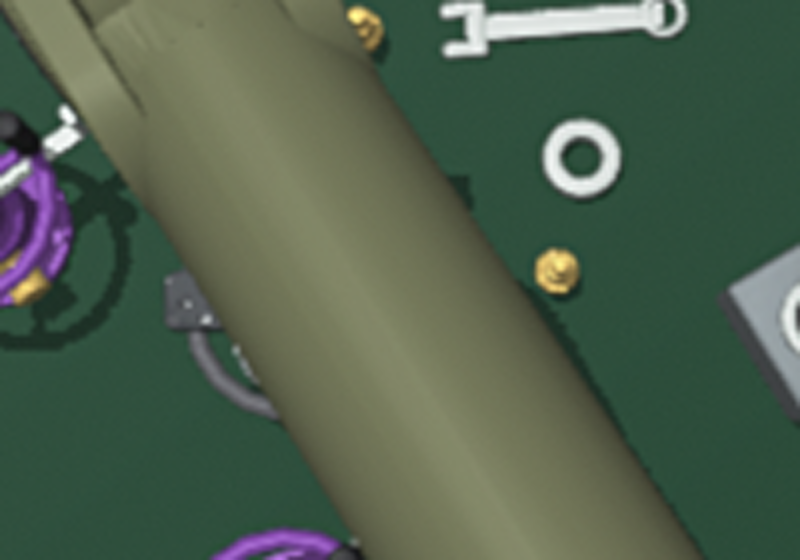

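The arm hides the wheel from the top camera (the bystanders are untouched), so the side camera has to serve near the wheel. The fingertip stands well behind the handle, so I descend to z≈0.14.

play_rows --targets '[{"claw": 1,"linear": [0.8,0,0],"rotation": [0,0,0]},{"claw": 1,"linear": [0.8,0,0],"rotation": [0,0,0]},{"claw": 1,"linear": [0.8,0,0],"rotation": [0,0,0]},{"claw": 1,"linear": [0.7,0,0],"rotation": [0,0,0]},{"claw": 1,"linear": [0.3,0,0],"rotation": [0,0,0]},{"claw": 1,"linear": [0,0,0],"rotation": [0,0,0]}]'

```text
time: 4.57
position: [0.5956, 0.1785, 0.1451]
tool_rot: [0.004, 1.573, -0.007]
ft_force: [-0.6, 1.0, -1.1]
grip_width: 0.005
```

```bash
python3 st.py; python3 - <<'E'
from h import *
t=get_image("side"); cv2.imwrite("pics/side1.png",cv2.resize(t[120:260,240:400],None,fx=4,fy=4,interpolation=cv2.INTER_CUBIC))
E
```

```text
t 4.57 p [0.5956 0.1785 0.1451] F [-0.6483  0.9731 -1.065 ] r 0.06300112716513452 ang -9.57160285047552 grip 0.004916016255741833
tool z yaw -0.40067925271034177 x [-0.0021 -0.002  -1.    ] q [ 0.3499  0.448  -0.8803  1.5974  0.3582  1.2692 -0.5977]
```

View pics/side1.png

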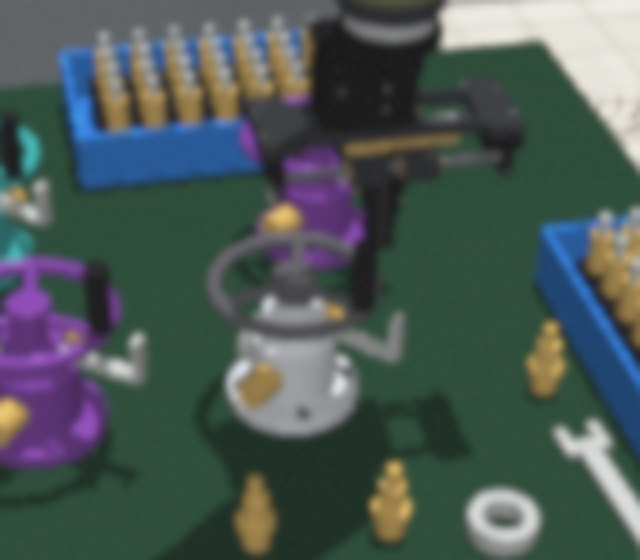

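The side crop shows the black fingertip standing behind the handle (at about (365,280)), above the rim and clear of the pointer at (398,335). Now a small planner gives me the arc steps.

```bash
cat > arc.py <<'E'
# prints suggested rows for a clockwise arc: argv step_deg n [z r]
import sys
from st import *
step,n=float(sys.argv[1]),int(sys.argv[2]);z=.142;r=.062
w=-(m[0,2]*0+0) ; a0=np.arctan2(d[1],d[0]);c=np.array([.5335,.189]);q=p.copy();r0=np.hypot(*d)
e=(R.from_matrix(m).inv()*R.from_matrix(np.array([[0,0,1],[0,1,0],[-1,0,0.]]))).as_rotvec()/(np.pi/2)
print("rot first row",e.round(3))
for i in range(1,n+1):
    a=a0-np.radians(step)*i;f=min(1,i/4)
    t=np.r_[c+(r0+(r-r0)*f)*np.array([np.cos(a),np.sin(a)]),p[2]+(z-p[2])*f]
    l=(t-q)/.025;q=t;print([float(x) for x in np.round([-l[2],l[1],l[0]],2)])
E
python3 arc.py 6 10
```

```text
t 4.62 p [0.596  0.1783 0.1458] F [-0.7742  0.3341 -0.6137] r 0.06340088953173852 ang -9.67476440693378 grip 0.003371644805208244
tool z yaw -0.4234867358493669 x [-0.0015 -0.0022 -1.    ] q [ 0.3501  0.4476 -0.8803  1.5964  0.3582  1.2699 -0.5976]
rot first row [-0.005 -0.001  0.001]
[0.04, -0.26, -0.07]
[0.04, -0.24, -0.1]
[0.04, -0.23, -0.12]
[0.04, -0.22, -0.14]
[-0.0, -0.21, -0.16]
[-0.0, -0.19, -0.18]
[-0.0, -0.17, -0.19]
[-0.0, -0.15, -0.21]
[-0.0, -0.13, -0.23]
[-0.0, -0.1, -0.24]
```

play_rows --targets '[{"claw": 1,"linear": [0.04,-0.26,-0.07],"rotation": [-0.005,0,0]},{"claw": 1,"linear": [0.04,-0.24,-0.1],"rotation": [0,0,0]},{"claw": 1,"linear": [0.04,-0.23,-0.12],"rotation": [0,0,0]},{"claw": 1,"linear": [0.04,-0.22,-0.14],"rotation": [0,0,0]},{"claw": 1,"linear": [0,-0.21,-0.16],"rotation": [0,0,0]},{"claw": 1,"linear": [0,-0.19,-0.18],"rotation": [0,0,0]},{"claw": 1,"linear": [0,-0.17,-0.19],"rotation": [0,0,0]},{"claw": 1,"linear": [0,-0.15,-0.21],"rotation": [0,0,0]}]'

```text
time: 5.28
position: [0.57, 0.139, 0.1484]
tool_rot: [0.005, 1.556, 0.01]
ft_force: [3.9, 2.2, 0.4]
grip_width: 0.007
```

```bash
python3 arc.py 7 10
```

```text
t 5.28 p [0.57   0.139  0.1484] F [3.9095 2.2393 0.4274] r 0.06188528850045904 ang -53.91161574549978 grip 0.006945672769989241
tool z yaw 0.17669829047361968 x [ 0.0149  0.0093 -0.9998] q [ 0.4773  0.3504 -0.9109  1.6996  0.2902  1.2176 -0.4979]
rot first row [ 0.002  0.009 -0.006]
[0.06, -0.16, -0.25]
[0.06, -0.13, -0.27]
[0.06, -0.1, -0.29]
[0.06, -0.06, -0.3]
[-0.0, -0.02, -0.3]
[-0.0, 0.01, -0.3]
[-0.0, 0.05, -0.3]
[-0.0, 0.09, -0.29]
[-0.0, 0.12, -0.28]
[-0.0, 0.15, -0.26]
```

play_rows --targets '[{"claw": 1,"linear": [0.08,-0.16,-0.25],"rotation": [0.002,0.009,-0.006]},{"claw": 1,"linear": [0.08,-0.13,-0.27],"rotation": [0,0,0]},{"claw": 1,"linear": [0.06,-0.1,-0.29],"rotation": [0,0,0]},{"claw": 1,"linear": [0.06,-0.06,-0.3],"rotation": [0,0,0]},{"claw": 1,"linear": [0.02,-0.02,-0.3],"rotation": [0,0,0]},{"claw": 1,"linear": [0.02,0.01,-0.3],"rotation": [0,0,0]},{"claw": 1,"linear": [0.02,0.05,-0.3],"rotation": [0,0,0]}]'

```text
time: 5.87
position: [0.5233, 0.1279, 0.1442]
tool_rot: [0.006, 1.553, -0.002]
ft_force: [7.2, 5.0, 2.2]
grip_width: 0.006
```

```bash
python3 arc.py 7 10
```

```text
t 5.87 p [0.5233 0.1279 0.1442] F [7.1999 5.024  2.1614] r 0.06198437125534091 ang -99.50534450103284 grip 0.0058561761763531875
tool z yaw -0.2654597020458666 x [ 0.0178  0.0025 -0.9998] q [ 0.5563  0.233  -0.9433  1.8185  0.2084  1.1747 -0.4565]
rot first row [-0.003  0.011 -0.002]
[0.02, 0.07, -0.3]
[0.02, 0.1, -0.28]
[0.02, 0.14, -0.27]
[0.02, 0.17, -0.25]
[-0.0, 0.2, -0.23]
[-0.0, 0.23, -0.2]
[-0.0, 0.25, -0.17]
[-0.0, 0.27, -0.14]
[-0.0, 0.28, -0.11]
[-0.0, 0.29, -0.07]
```

play_rows --targets '[{"claw": 1,"linear": [0.03,0.06,-0.3],"rotation": [-0.003,0.011,0]},{"claw": 1,"linear": [0.03,0.09,-0.29],"rotation": [0,0,0]},{"claw": 1,"linear": [0.02,0.12,-0.27],"rotation": [0,0,0]},{"claw": 1,"linear": [0.02,0.15,-0.25],"rotation": [0,0,0]},{"claw": 1,"linear": [0.02,0.19,-0.23],"rotation": [0,0,0]},{"claw": 1,"linear": [0.02,0.22,-0.2],"rotation": [0,0,0]},{"claw": 1,"linear": [0.02,0.25,-0.17],"rotation": [0,0,0]},{"claw": 1,"linear": [0,0.27,-0.14],"rotation": [0,0,0]}]'

```text
time: 6.53
position: [0.4923, 0.1596, 0.1448]
tool_rot: [0.012, 1.525, -0.002]
ft_force: [8.1, -2.1, -2.2]
grip_width: 0.005
```

```bash
python3 arc.py 7 10
```

```text
t 6.53 p [0.4923 0.1596 0.1448] F [ 8.1293 -2.1154 -2.1883] r 0.050606136293324736 ang -144.44219057766017 grip 0.004817550383944791
tool z yaw -0.5420731946046885 x [ 0.0459  0.0059 -0.9989] q [ 0.5544  0.1469 -0.9833  1.8881  0.1498  1.1314 -0.4916]
rot first row [-0.006  0.029 -0.004]
[0.03, 0.15, -0.23]
[0.03, 0.19, -0.22]
[0.03, 0.23, -0.2]
[0.03, 0.27, -0.17]
[-0.0, 0.3, -0.02]
[-0.0, 0.3, 0.02]
[-0.0, 0.3, 0.05]
[-0.0, 0.29, 0.09]
[-0.0, 0.28, 0.12]
[-0.0, 0.26, 0.16]
```

The tip slid to the inside of the handle: radius 50 mm, with the force mostly radial. I back off a little and get behind the handle again.

play_rows --targets '[{"claw": 1,"linear": [0,-0.35,0.1],"rotation": [-0.006,0.029,-0.004]},{"claw": 1,"linear": [0.05,-0.35,0],"rotation": [0,0,0]},{"claw": 1,"linear": [0.05,0,-0.2],"rotation": [0,0,0]},{"claw": 1,"linear": [0,0,-0.2],"rotation": [0,0,0]},{"claw": 1,"linear": [0,0,0],"rotation": [0,0,0]}]'

```text
time: 6.95
position: [0.4759, 0.1367, 0.1385]
tool_rot: [-0.007, 1.584, -0.008]
ft_force: [-0.2, -0.0, 0.9]
grip_width: 0.005
```

```bash
sed -i 's/r=.062$/r=.066/' arc.py; python3 arc.py 7 10;python3 - <<'E'
from h import *
t=get_image("side"); cv2.imwrite("pics/side2.png",cv2.resize(t[130:230,260:360],None,fx=6,fy=6,interpolation=cv2.INTER_CUBIC))
for a in range(-120,-200,-15):
    b=np.radians(a);print(a,(proj("side",[[.5335+.062*np.cos(b),.189+.062*np.sin(b),z] for z in(.12,.17)])-[260,130])*6)
E
```

```text
t 6.95 p [0.4759 0.1367 0.1385] F [-0.2194 -0.0306  0.86  ] r 0.0778171436933021 ang -137.7689867838337 grip 0.004953312293794033
tool z yaw -0.0671953781961869 x [-0.0133 -0.0095 -0.9999] q [ 0.5801  0.1537 -0.975   1.8951  0.1415  1.1795 -0.4468]
rot first row [-0.001 -0.008  0.006]
[-0.04, 0.36, -0.14]
[-0.04, 0.37, -0.09]
[-0.04, 0.36, -0.04]
[-0.04, 0.35, 0.01]
[-0.0, 0.32, -0.06]
[-0.0, 0.32, -0.02]
[-0.0, 0.32, 0.02]
[-0.0, 0.32, 0.06]
[-0.0, 0.31, 0.1]
[-0.0, 0.29, 0.13]
-120 [[280.56432708 412.23172877]
 [280.61723793 327.86790466]]
-135 [[250.77627322 403.50881836]
 [250.00479039 319.30127001]]
-150 [[226.14242996 390.60571767]
 [224.7000208  306.65906326]]
-165 [[208.38343465 374.56582623]
 [206.47132254 290.96753435]]
-180 [[198.60189671 356.63179718]
 [196.44696798 273.44576165]]
-195 [[197.24336531 338.11991283]
 [195.07664252 255.38158485]]
```

View pics/side2.png

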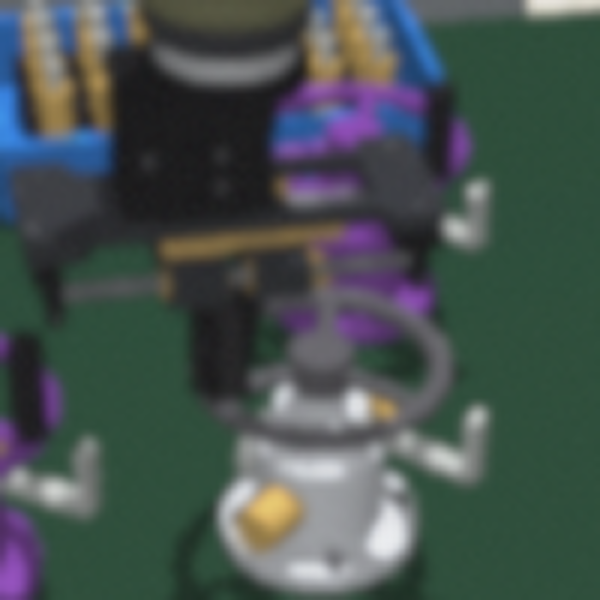

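The handle sits just beyond the fingertip at about (215,350), roughly -155°, with the finger behind it. From here the tool yaw follows the wheel so that the flat of the finger pushes squarely. I update the planner.

```bash
cat > arc.py <<'E'
# argv: step_deg n [r yawoff]; finger runs clockwise on radius r, yaw = angle+yawoff; prints rows in tool axes
import sys
from st import *
step,n=float(sys.argv[1]),int(sys.argv[2]);r=float(sys.argv[3]);off=float(sys.argv[4]);z=.142
a0=np.degrees(np.arctan2(d[1],d[0]));c=np.array([.5335,.189]);r0=np.hypot(*d)
D=R.from_matrix([[0,0,1],[0,1,0],[-1,0,0.]]);q=p;cur=R.from_matrix(m);y=np.degrees(np.arctan2(m[1,2],m[0,2]))
for i in range(1,n+1):
    a=a0-step*i;f=min(1,i/3);b=np.radians(a)
    y+=np.clip((a+off-y+180)%360-180,-7,7)
    t=np.r_[c+(r0+(r-r0)*f)*np.array([np.cos(b),np.sin(b)]),p[2]+(z-p[2])*f]
    nx=R.from_euler("z",y,degrees=True)*D
    l=cur.inv().apply(t-q)/.025;e=(cur.inv()*nx).as_rotvec()/(np.pi/2);q=t;cur=nx
    print([float(x) for x in l.round(2)],[float(x) for x in e.round(3)])
E
python3 arc.py 7 8 .066 168
```

```text
t 7.0 p [0.4762 0.1366 0.1385] F [ 0.3213  0.0468 -0.4893] r 0.07760172795686418 ang -137.57290647745413 grip 0.004229311798932402
tool z yaw -0.061520779543854376 x [-0.0129 -0.0098 -0.9999] q [ 0.5798  0.1541 -0.9748  1.8946  0.1424  1.1793 -0.4471]
[-0.05, 0.38, -0.11] [-0.078, -0.009, 0.006]
[-0.05, 0.38, -0.01] [-0.078, 0.0, 0.0]
[-0.05, 0.36, 0.09] [0.05, 0.0, 0.0]
[0.0, 0.32, -0.05] [0.078, 0.0, 0.0]
[0.0, 0.32, -0.05] [0.078, 0.0, 0.0]
[0.0, 0.32, -0.05] [0.078, 0.0, 0.0]
[0.0, 0.32, -0.05] [0.078, 0.0, 0.0]
[0.0, 0.32, -0.05] [0.078, 0.0, 0.0]
```

play_rows --targets '[{"claw": 1,"linear": [-0.05,0.36,-0.08],"rotation": [0,-0.009,0.006]},{"claw": 1,"linear": [-0.05,0.36,-0.04],"rotation": [0,0,0]},{"claw": 1,"linear": [-0.03,0.34,0],"rotation": [0,0,0]},{"claw": 1,"linear": [0,0.32,0],"rotation": [0,0,0]}]'

```text
time: 7.33
position: [0.4707, 0.1686, 0.1409]
tool_rot: [-0.003, 1.57, -0.011]
ft_force: [-1.1, -5.3, 1.5]
grip_width: 0.007
```

```bash
python3 arc.py 7 8 .065 168
```

```text
t 7.33 p [0.4707 0.1686 0.1409] F [-1.1468 -5.347   1.5303] r 0.06605663880185221 ang -162.0090605987003 grip 0.007295904606368823
tool z yaw -0.2882418197992199 x [ 0.0003 -0.0089 -1.    ] q [ 0.5341  0.1554 -0.9972  1.8915  0.1503  1.173  -0.5217]
[-0.02, 0.31, -0.07] [0.008, 0.0, 0.006]
[-0.01, 0.32, -0.03] [0.078, 0.0, 0.0]
[-0.01, 0.32, -0.03] [0.078, 0.0, 0.0]
[0.0, 0.31, -0.05] [0.078, 0.0, 0.0]
[0.0, 0.31, -0.05] [0.078, 0.0, 0.0]
[0.0, 0.31, -0.05] [0.078, 0.0, 0.0]
[0.0, 0.31, -0.05] [0.078, 0.0, 0.0]
[0.0, 0.31, -0.05] [0.078, 0.0, 0.0]
```

play_rows --targets '[{"claw": 1,"linear": [0,0.32,-0.07],"rotation": [0.008,0,0.006]},{"claw": 1,"linear": [0,0.32,-0.03],"rotation": [0.07,0,0]},{"claw": 1,"linear": [0,0.32,-0.03],"rotation": [0.078,0,0]},{"claw": 1,"linear": [0,0.32,-0.05],"rotation": [0.078,0,0]},{"claw": 1,"linear": [0,0.32,-0.05],"rotation": [0.078,0,0]},{"claw": 1,"linear": [0,0.32,-0.05],"rotation": [0.078,0,0]}]'

```text
time: 7.83
position: [0.4746, 0.216, 0.1409]
tool_rot: [0.49, 1.51, -0.502]
ft_force: [-0.4, -5.5, 1.5]
grip_width: 0.002
```

```bash
python3 arc.py 7 8 .065 168
```

```text
t 7.83 p [0.4746 0.216  0.1409] F [-0.4252 -5.4889  1.4637] r 0.06482426819511684 ang 155.33973382329498 grip 0.002319787812993213
tool z yaw -36.32650474183617 x [ 0.0005 -0.0081 -1.    ] q [ 0.3678  0.2069 -0.9335  1.8444  0.187   1.1831 -1.2615]
[-0.02, 0.31, -0.05] [0.078, 0.004, 0.004]
[-0.02, 0.31, -0.05] [0.078, 0.0, 0.0]
[-0.02, 0.31, -0.05] [0.078, 0.0, 0.0]
[0.0, 0.31, -0.05] [0.078, 0.0, 0.0]
[0.0, 0.31, -0.05] [0.078, 0.0, 0.0]
[0.0, 0.31, -0.05] [0.078, 0.0, 0.0]
[0.0, 0.31, -0.05] [0.078, 0.0, 0.0]
[0.0, 0.31, -0.05] [0.078, 0.0, 0.0]
```

play_rows --targets '[{"claw": 1,"linear": [0,0.31,-0.05],"rotation": [0.078,0.004,0.004]},{"claw": 1,"linear": [0,0.31,-0.05],"rotation": [0.078,0,0]},{"claw": 1,"linear": [0,0.31,-0.05],"rotation": [0.078,0,0]},{"claw": 1,"linear": [0,0.31,-0.05],"rotation": [0.078,0,0]},{"claw": 1,"linear": [0,0.31,-0.05],"rotation": [0.078,0,0]},{"claw": 1,"linear": [0,0.31,-0.05],"rotation": [0.078,0,0]},{"claw": 1,"linear": [0,0.31,-0.05],"rotation": [0.078,0,0]}]'

```text
time: 8.42
position: [0.5121, 0.2512, 0.1404]
tool_rot: [1.149, 1.238, -1.177]
ft_force: [-3.4, -5.6, 3.7]
grip_width: 0.006
```

```bash
python3 arc.py 7 8 .065 168
```

```text
t 8.42 p [0.5121 0.2512 0.1404] F [-3.3506 -5.6328  3.6642] r 0.06581730616016991 ang 108.96640857378402 grip 0.006171931963449001
tool z yaw -86.40380480274689 x [-0.011  -0.0125 -0.9999] q [ 0.16    0.311  -0.784   1.7221  0.2364  1.2214 -2.1934]
[-0.03, 0.32, -0.06] [0.04, 0.008, 0.007]
[-0.02, 0.32, -0.04] [0.078, 0.0, 0.0]
[-0.02, 0.32, -0.04] [0.078, 0.0, 0.0]
[0.0, 0.31, -0.05] [0.078, 0.0, 0.0]
[0.0, 0.31, -0.05] [0.078, 0.0, 0.0]
[0.0, 0.31, -0.05] [0.078, 0.0, 0.0]
[-0.0, 0.31, -0.05] [0.078, 0.0, 0.0]
[-0.0, 0.31, -0.05] [0.078, 0.0, 0.0]
```

Pushing squarely. The last joint nears its range, so I back off, turn the tool 180° the other way (same finger section) and carry on.

play_rows --targets '[{"claw": 1,"linear": [-0.03,-0.4,-0.1],"rotation": [0,0,0]},{"claw": 1,"linear": [-0.03,-0.4,-0.1],"rotation": [0,0,0]},{"claw": 1,"linear": [-0.03,0,0],"rotation": [-0.079,0,0]},{"claw": 1,"linear": [-0.03,0,0],"rotation": [-0.079,0,0]},{"claw": 1,"linear": [-0.03,0,0],"rotation": [-0.079,0,0]},{"claw": 1,"linear": [-0.03,0,0],"rotation": [-0.079,0,0]},{"claw": 1,"linear": [-0.03,0,0],"rotation": [-0.079,0,0]},{"claw": 1,"linear": [-0.03,0,0],"rotation": [-0.079,0,0]},{"claw": 1,"linear": [-0.03,0,0],"rotation": [-0.079,0,0]},{"claw": 1,"linear": [-0.03,0,0],"rotation": [-0.079,0,0]}]'

```text
time: 9.25
position: [0.4765, 0.2759, 0.1503]
tool_rot: [0.396, 1.546, -0.394]
ft_force: [-0.5, -0.2, -0.4]
grip_width: 0.007
```

```bash
python3 st.py
```

```text
t 9.25 p [0.4765 0.2759 0.1503] F [-0.5129 -0.1513 -0.4125] r 0.10387818881500818 ang 123.25432466440576 grip 0.006736144962168633
tool z yaw -28.839931226369867 x [-0.011   0.0042 -0.9999] q [ 0.2797  0.2973 -0.9786  1.7612  0.2502  1.2272 -1.2686]
```

play_rows --targets '[{"claw": 1,"linear": [0.01,0,0],"rotation": [-0.079,0,0]},{"claw": 1,"linear": [0.01,0,0],"rotation": [-0.079,0,0]},{"claw": 1,"linear": [0.01,0,0],"rotation": [-0.079,0,0]},{"claw": 1,"linear": [0.01,0,0],"rotation": [-0.079,0,0]},{"claw": 1,"linear": [0.01,0,0],"rotation": [-0.079,0,0]},{"claw": 1,"linear": [0.01,0,0],"rotation": [-0.079,0,0]},{"claw": 1,"linear": [0.01,0,0],"rotation": [-0.079,0,0]},{"claw": 1,"linear": [0.01,0,0],"rotation": [-0.079,0,0]},{"claw": 1,"linear": [0.01,0,0],"rotation": [-0.079,0,0]}]'

```text
time: 10.0
position: [0.4602, 0.2928, 0.1515]
tool_rot: [-0.473, 1.518, 0.5]
ft_force: [0.1, -0.0, 0.1]
grip_width: 0.004
```

play_rows --targets '[{"claw": 1,"linear": [0.02,0,0],"rotation": [-0.079,0,0]},{"claw": 1,"linear": [0.02,0,0],"rotation": [-0.079,0,0]},{"claw": 1,"linear": [0.02,0,0],"rotation": [-0.079,0,0]},{"claw": 1,"linear": [0.02,0,0],"rotation": [-0.079,0,0]},{"claw": 1,"linear": [0.02,0,0],"rotation": [-0.079,0,0]},{"claw": 1,"linear": [0.02,0,0],"rotation": [-0.079,0,0]},{"claw": 1,"linear": [0.02,0,0],"rotation": [-0.05,0,0]},{"claw": 1,"linear": [0,0,0],"rotation": [0,0,0]}]'

```text
time: 10.67
position: [0.4451, 0.3062, 0.1507]
tool_rot: [-1.112, 1.244, 1.15]
ft_force: [0.0, -0.5, 0.0]
grip_width: 0.01
```

```bash
python3 arc.py 4 6 .066 -12; python3 - <<'E'
from h import *
t=get_image("side"); cv2.imwrite("pics/side3.png",cv2.resize(t[130:230,260:360],None,fx=6,fy=6,interpolation=cv2.INTER_CUBIC))
for a in range(120,30,-15):
    b=np.radians(a);print(a,(proj("side",[[.5335+.062*np.cos(b),.189+.062*np.sin(b),z] for z in(.12,.17)])-[260,130])*6)
E
```

```text
t 10.67 p [0.4451 0.3062 0.1507] F [ 0.043  -0.4862  0.0377] r 0.1467829890758407 ang 127.03188000845736 grip 0.009515667777872794
tool z yaw 84.09322331585584 x [-0.0062  0.0243 -0.9997] q [ 0.4766  0.4327 -1.3423  1.7939  0.4219  1.2562  0.4925]
[0.09, -0.99, -0.57] [-0.078, 0.015, -0.005]
[0.12, -0.79, -0.78] [-0.078, 0.0, 0.0]
[0.12, -0.56, -0.95] [-0.055, 0.0, 0.0]
[0.0, -0.18, 0.03] [0.044, 0.0, 0.0]
[0.0, -0.18, 0.03] [0.044, 0.0, 0.0]
[0.0, -0.18, 0.03] [0.044, 0.0, 0.0]
120 [[239.36709166 291.20114223]
 [238.35242988 209.70754441]]
105 [[265.12250001 281.62296671]
 [264.77518702 200.4155532 ]]
90 [[294.15520598 276.12939955]
 [294.55110183 195.10701991]]
75 [[324.67854572 275.00468402]
 [325.85288957 194.05396381]]
60 [[354.85601435 278.30080067]
 [356.80360403 197.30386318]]
45 [[382.86707718 285.83953321]
 [385.54229399 204.68191006]]
```

View pics/side3.png

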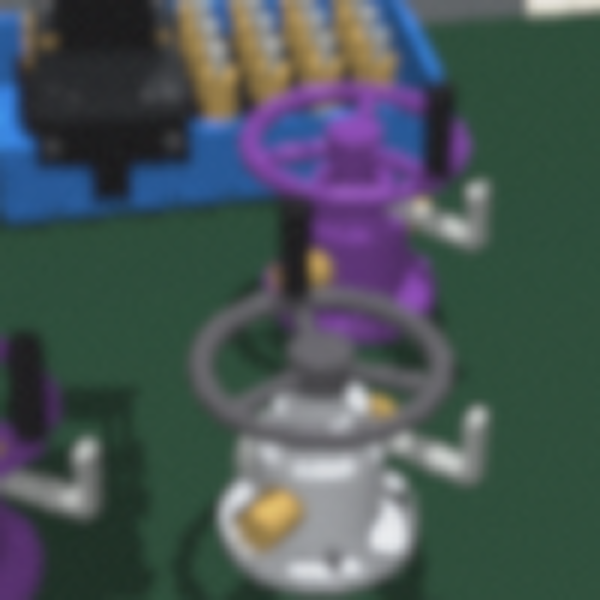

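The handle stands at 90° (crop x≈295), so 225° of 360° is done. The tool drifted away during the turn; I return behind the handle.

play_rows --targets '[{"claw": 1,"linear": [0.08,-0.5,-0.55],"rotation": [0,0.015,-0.005]},{"claw": 1,"linear": [0.08,-0.5,-0.55],"rotation": [0,0,0]},{"claw": 1,"linear": [0.08,-0.5,-0.55],"rotation": [0,0,0]},{"claw": 1,"linear": [0.05,-0.4,-0.5],"rotation": [0,0,0]},{"claw": 1,"linear": [0,0,0],"rotation": [0,0,0]}]'

```text
time: 11.13
position: [0.4873, 0.2457, 0.1437]
tool_rot: [-1.138, 1.259, 1.125]
ft_force: [0.5, -0.6, -0.7]
grip_width: 0.006
```

```bash
python3 arc.py 6 9 .065 -12
```

```text
t 11.13 p [0.4873 0.2457 0.1437] F [ 0.5015 -0.5669 -0.7151] r 0.07310207294483625 ang 129.1582937854438 grip 0.005865479247201219
tool z yaw 83.97241107765015 x [ 0.0039 -0.0063 -1.    ] q [ 0.5535  0.4526 -1.3107  1.7824  0.4662  1.2697  0.5872]
[0.02, -0.29, 0.12] [-0.078, -0.004, 0.003]
[0.02, -0.31, 0.05] [-0.078, 0.0, 0.0]
[0.02, -0.3, -0.03] [-0.013, 0.0, 0.0]
[0.0, -0.27, 0.04] [0.067, 0.0, 0.0]
[0.0, -0.27, 0.04] [0.067, 0.0, 0.0]
[0.0, -0.27, 0.04] [0.067, 0.0, 0.0]
[0.0, -0.27, 0.04] [0.067, 0.0, 0.0]
[0.0, -0.27, 0.04] [0.067, 0.0, 0.0]
[0.0, -0.27, 0.04] [0.067, 0.0, 0.0]
```

play_rows --targets '[{"claw": 1,"linear": [0.01,-0.35,0.12],"rotation": [0,0,0]},{"claw": 1,"linear": [0.01,-0.35,0.12],"rotation": [0,0,0]},{"claw": 1,"linear": [0,-0.33,0.1],"rotation": [0,0,0]},{"claw": 1,"linear": [0,-0.3,0.08],"rotation": [0.01,0,0]}]'

```text
time: 11.47
position: [0.5216, 0.253, 0.143]
tool_rot: [-1.126, 1.271, 1.112]
ft_force: [-4.3, -3.3, 3.1]
grip_width: 0.002
```

```bash
python3 arc.py 6 9 .065 -12
```

```text
t 11.47 p [0.5216 0.253  0.143 ] F [-4.2862 -3.2981  3.0988] r 0.06506059135975104 ang 100.56561787340686 grip 0.002090054382649527
tool z yaw 82.943720362002 x [ 0.0009 -0.0099 -1.    ] q [ 0.4618  0.5185 -1.239   1.6992  0.5157  1.3032  0.5643]
[0.01, -0.26, 0.07] [0.004, -0.006, 0.001]
[0.01, -0.27, 0.04] [0.067, 0.0, 0.0]
[0.01, -0.27, 0.04] [0.067, 0.0, 0.0]
[0.0, -0.27, 0.04] [0.067, 0.0, 0.0]
[0.0, -0.27, 0.04] [0.067, 0.0, 0.0]
[0.0, -0.27, 0.04] [0.067, 0.0, 0.0]
[0.0, -0.27, 0.04] [0.067, 0.0, 0.0]
[0.0, -0.27, 0.04] [0.067, 0.0, 0.0]
[0.0, -0.27, 0.04] [0.067, 0.0, 0.0]
```

play_rows --targets '[{"claw": 1,"linear": [0.01,-0.28,0.06],"rotation": [0.004,-0.006,0]},{"claw": 1,"linear": [0.01,-0.28,0.05],"rotation": [0.067,0,0]},{"claw": 1,"linear": [0.01,-0.28,0.05],"rotation": [0.067,0,0]},{"claw": 1,"linear": [0,-0.28,0.05],"rotation": [0.067,0,0]},{"claw": 1,"linear": [0,-0.28,0.05],"rotation": [0.067,0,0]},{"claw": 1,"linear": [0,-0.28,0.05],"rotation": [0.067,0,0]},{"claw": 1,"linear": [0,-0.28,0.05],"rotation": [0.067,0,0]}]'

```text
time: 12.05
position: [0.5621, 0.2506, 0.1402]
tool_rot: [-0.616, 1.504, 0.621]
ft_force: [-5.9, -0.7, 2.8]
grip_width: 0.007
```

```bash
python3 arc.py 6 9 .065 -12
```

```text
t 12.05 p [0.5621 0.2506 0.1402] F [-5.9458 -0.6849  2.824 ] r 0.0678843371991818 ang 65.0529642672357 grip 0.0070543505734623835
tool z yaw 45.22434199355491 x [-0.0219 -0.0058 -0.9997] q [ 0.329   0.5268 -1.0481  1.5972  0.4582  1.313   0.0003]
[-0.03, -0.28, 0.04] [-0.02, -0.012, -0.007]
[-0.02, -0.28, 0.01] [0.067, 0.0, 0.0]
[-0.02, -0.28, 0.0] [0.067, 0.0, 0.0]
[0.0, -0.27, 0.04] [0.067, 0.0, 0.0]
[0.0, -0.27, 0.04] [0.067, 0.0, 0.0]
[0.0, -0.27, 0.04] [0.067, 0.0, 0.0]
[0.0, -0.27, 0.04] [0.067, 0.0, 0.0]
[0.0, -0.27, 0.04] [0.067, 0.0, 0.0]
[0.0, -0.27, 0.04] [0.067, 0.0, 0.0]
```

play_rows --targets '[{"claw": 1,"linear": [-0.02,-0.28,0.02],"rotation": [0,-0.012,-0.007]},{"claw": 1,"linear": [-0.02,-0.28,0],"rotation": [0.04,0,0]},{"claw": 1,"linear": [0,-0.28,0],"rotation": [0.067,0,0]},{"claw": 1,"linear": [0,-0.28,0.03],"rotation": [0.067,0,0]},{"claw": 1,"linear": [0,-0.28,0.03],"rotation": [0.067,0,0]},{"claw": 1,"linear": [0,-0.28,0.03],"rotation": [0.067,0,0]},{"claw": 1,"linear": [0,-0.28,0.03],"rotation": [0.067,0,0]}]'

```text
time: 12.63
position: [0.5887, 0.2313, 0.1406]
tool_rot: [-0.145, 1.562, 0.181]
ft_force: [0.7, 4.2, -1.6]
grip_width: 0.006
```

```bash
python3 arc.py 6 9 .065 -12
```

```text
t 12.63 p [0.5887 0.2313 0.1406] F [ 0.7473  4.2113 -1.6144] r 0.06949222121946126 ang 37.47088286132186 grip 0.0064666404026467485
tool z yaw 11.886446643556573 x [ 0.      0.0228 -0.9997] q [ 0.3043  0.4872 -0.9295  1.584   0.3845  1.2603 -0.4757]
[-0.02, -0.29, 0.06] [-0.078, 0.004, -0.014]
[-0.02, -0.29, -0.01] [0.06, 0.0, 0.0]
[-0.02, -0.28, -0.02] [0.067, 0.0, 0.0]
[0.0, -0.27, 0.04] [0.067, 0.0, 0.0]
[0.0, -0.27, 0.04] [0.067, 0.0, 0.0]
[0.0, -0.27, 0.04] [0.067, 0.0, 0.0]
[0.0, -0.27, 0.04] [0.067, 0.0, 0.0]
[0.0, -0.27, 0.04] [0.067, 0.0, 0.0]
[0.0, -0.27, 0.04] [0.067, 0.0, 0.0]
```

play_rows --targets '[{"claw": 1,"linear": [-0.02,-0.28,-0.03],"rotation": [0,0,-0.014]},{"claw": 1,"linear": [-0.02,-0.28,-0.05],"rotation": [0,0,0]},{"claw": 1,"linear": [0,-0.28,-0.05],"rotation": [0.03,0,0]},{"claw": 1,"linear": [0,-0.28,-0.03],"rotation": [0.05,0,0]},{"claw": 1,"linear": [0,-0.28,0],"rotation": [0.05,0,0]},{"claw": 1,"linear": [0,-0.28,0],"rotation": [0.05,0,0]}]'

```text
time: 13.13
position: [0.5962, 0.2026, 0.1428]
tool_rot: [0.055, 1.546, -0.023]
ft_force: [2.9, 4.2, -3.7]
grip_width: 0.005
```

```bash
python3 arc.py 5 6 .065 -12
```

```text
t 13.13 p [0.5962 0.2026 0.1428] F [ 2.8673  4.178  -3.6737] r 0.06420439485989467 ang 12.254345842558958 grip 0.005396777148100079
tool z yaw -2.880099239114641 x [ 0.0249  0.0203 -0.9995] q [ 0.3264  0.4411 -0.8815  1.6107  0.3513  1.2264 -0.6676]
[0.01, -0.22, 0.06] [0.021, 0.015, -0.014]
[0.01, -0.22, 0.05] [0.056, 0.0, 0.0]
[0.01, -0.22, 0.05] [0.056, 0.0, 0.0]
[0.0, -0.22, 0.04] [0.056, 0.0, 0.0]
[0.0, -0.22, 0.04] [0.056, 0.0, 0.0]
[0.0, -0.22, 0.04] [0.056, 0.0, 0.0]
```

play_rows --targets '[{"claw": 1,"linear": [0.01,-0.24,0.04],"rotation": [0.02,0.015,-0.014]},{"claw": 1,"linear": [0.01,-0.24,0.04],"rotation": [0.056,0,0]},{"claw": 1,"linear": [0.01,-0.24,0.04],"rotation": [0.056,0,0]},{"claw": 1,"linear": [0,-0.24,0.04],"rotation": [0.056,0,0]},{"claw": 1,"linear": [0,-0.24,0.04],"rotation": [0.056,0,0]}]'

```text
time: 13.55
position: [0.5978, 0.1802, 0.1429]
tool_rot: [0.338, 1.539, -0.32]
ft_force: [1.3, 3.7, -2.6]
grip_width: 0.003
```

```bash
python3 arc.py 3 6 .065 -12; python3 - <<'E'
from h import *
t=get_image("side"); cv2.imwrite("pics/side4.png",cv2.resize(t[150:220,280:360],None,fx=8,fy=8,interpolation=cv2.INTER_CUBIC))
for a in range(-15,-65,-10):
    b=np.radians(a);print(a,(proj("side",[[.5335+.062*np.cos(b),.189+.062*np.sin(b),z] for z in(.12,.17)])-[280,150])*8)
E
```

```text
t 13.55 p [0.5978 0.1802 0.1429] F [ 1.312   3.6552 -2.6014] r 0.06489075709476409 ang -7.783501694091587 grip 0.0029926417248076573
tool z yaw -24.07084149212339 x [ 0.0092  0.0094 -0.9999] q [ 0.3039  0.419  -0.8053  1.6083  0.3111  1.2366 -0.9776]
[0.01, -0.13, 0.04] [-0.014, 0.003, -0.008]
[0.01, -0.13, 0.03] [0.033, 0.0, 0.0]
[0.01, -0.13, 0.03] [0.033, 0.0, 0.0]
[0.0, -0.13, 0.02] [0.033, 0.0, 0.0]
[0.0, -0.13, 0.02] [0.033, 0.0, 0.0]
[0.0, -0.13, 0.02] [0.033, 0.0, 0.0]
-15 [[428.5185373  302.59844425]
 [434.30129421 192.4295297 ]]
-25 [[425.9086226  318.98361526]
 [431.66538191 208.41470623]]
-35 [[418.31530577 334.92250772]
 [423.90937308 223.963843  ]]
-45 [[405.87224607 349.89881319]
 [411.16642541 238.57239111]]
-55 [[388.88415209 363.4075092 ]
 [393.74610681 251.74635865]]
```

View pics/side4.png

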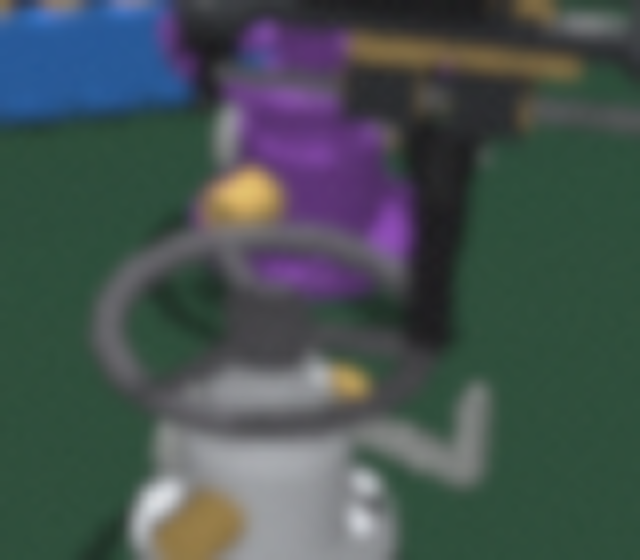

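The handle now stands at about -26° with the finger at -8°. A slower creep follows, and then I measure with the finger backed off.

play_rows --targets '[{"claw": 1,"linear": [0,-0.14,0.03],"rotation": [0,0.003,-0.008]},{"claw": 1,"linear": [0,-0.14,0.03],"rotation": [0.02,0,0]},{"claw": 1,"linear": [0,-0.14,0.03],"rotation": [0.033,0,0]},{"claw": 1,"linear": [0,-0.13,0.02],"rotation": [0.033,0,0]},{"claw": 1,"linear": [0,-0.13,0.02],"rotation": [0.033,0,0]}]'

```text
time: 14.02
position: [0.5941, 0.1667, 0.1431]
tool_rot: [0.471, 1.517, -0.465]
ft_force: [1.7, 3.9, -1.9]
grip_width: 0.007
```

```bash
python3 arc.py 2 2 .065 -12
```

```text
t 14.02 p [0.5941 0.1667 0.1431] F [ 1.6687  3.94   -1.9175] r 0.0645981055826435 ang -20.188749484195263 grip 0.0073524752740849126
tool z yaw -34.26381350766265 x [ 0.004  0.003 -1.   ] q [ 0.3015  0.398  -0.7723  1.6211  0.2893  1.2363 -1.1242]
[0.01, -0.09, 0.03] [-0.001, 0.001, -0.003]
[0.01, -0.09, 0.02] [0.022, 0.0, 0.0]
```

play_rows --targets '[{"claw": 1,"linear": [0,-0.12,0.03],"rotation": [0,0,0]},{"claw": 1,"linear": [0,-0.12,0.02],"rotation": [0.02,0,0]}]'

```text
time: 14.18
position: [0.5918, 0.1624, 0.1431]
tool_rot: [0.494, 1.511, -0.485]
ft_force: [1.9, 3.6, -1.8]
grip_width: 0.003
```

```bash
python3 st.py
```

```text
t 14.18 p [0.5918 0.1624 0.1431] F [ 1.8646  3.5647 -1.8452] r 0.06413506571861992 ang -24.541008195664755 grip 0.003062026883235423
tool z yaw -35.83587976314291 x [ 0.0049  0.0047 -1.    ] q [ 0.3093  0.3881 -0.7688  1.6311  0.2804  1.2309 -1.1404]
```

play_rows --targets '[{"claw": 1,"linear": [0,0.4,0],"rotation": [0,0,0]},{"claw": 1,"linear": [0,0.6,0],"rotation": [0,0,0]},{"claw": 1,"linear": [0,0.6,0],"rotation": [0,0,0]},{"claw": 1,"linear": [0,0,0],"rotation": [0,0,0]}]'

```text
time: 14.52
position: [0.6176, 0.1888, 0.1436]
tool_rot: [0.486, 1.508, -0.494]
ft_force: [-0.6, 0.4, -0.3]
grip_width: 0.005
```

```bash
python3 st.py; python3 - <<'E'
from h import *
t=get_image("side"); cv2.imwrite("pics/s5raw.png",t); o=cv2.imread("pics/side0.png")
f=lambda i:cv2.resize(i[160:215,300:350],None,fx=8,fy=8,interpolation=cv2.INTER_CUBIC)
cv2.imwrite("pics/side5.png",np.hstack([f(o),f(t)]))
# dark centroid across rows of handle (above rim) then and now
for i in (o,t):
    g=i.astype(int).sum(2)
    for r in (182,185,188,191):
        w=np.clip(130-g[r,310:350],0,None);print(r,round((w*np.arange(310,350)).sum()/max(w.sum(),1),2),w.sum(),end=" | ")
    print()
for a in (-40,-43,-45,-47):
    b=np.radians(a);print(a,proj("side",[.5335+.062*np.cos(b),.189+.062*np.sin(b),.17]))
E
```

```text
t 14.52 p [0.6176 0.1888 0.1436] F [-0.5901  0.4371 -0.2961] r 0.08410833321948881 ang -0.14529177704203344 grip 0.004676083426720303
tool z yaw -35.92138694964512 x [ 0.005 -0.007 -1.   ] q [ 0.2306  0.459  -0.7527  1.5438  0.3319  1.2666 -1.1972]
182 331.83 6 | 185 330.65 156 | 188 329.45 199 | 191 329.36 193 | 
182 331.97 110 | 185 331.39 155 | 188 330.59 194 | 191 330.42 233 | 
-40 [[332.26826417 178.92713105]]
-43 [[331.76271114 179.46874442]]
-45 [[331.39580318 179.82154889]]
-47 [[331.00543671 180.16716796]]
```

View pics/side5.png

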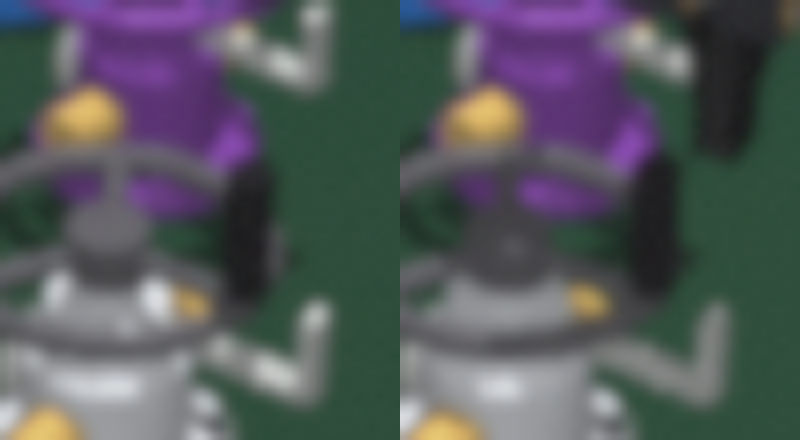

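Left is the start, right is now. The handle sits about 0.8 px further right and higher, so it is about 4-5° short. I come back into contact and push that much further.

play_rows --targets '[{"claw": 1,"linear": [0,-0.45,-0.09],"rotation": [0,0,0]},{"claw": 1,"linear": [0,-0.45,-0.06],"rotation": [0,0,0]},{"claw": 1,"linear": [0,-0.25,-0.03],"rotation": [0.02,0,0]},{"claw": 1,"linear": [0,-0.14,0],"rotation": [0,0,0]}]'

```text
time: 14.9
position: [0.5933, 0.1602, 0.1427]
tool_rot: [0.508, 1.502, -0.525]
ft_force: [1.2, 3.4, -0.9]
grip_width: 0.003
```

```bash
python3 arc.py 2 2 .065 -12
```

```text
t 14.9 p [0.5933 0.1602 0.1427] F [ 1.2168  3.4449 -0.8662] r 0.06637651875462847 ang -25.724219832948705 grip 0.0032361650561583597
tool z yaw -37.84936644092956 x [ 0.0022 -0.012  -0.9999] q [ 0.2924  0.3932 -0.7572  1.6231  0.2943  1.2424 -1.1842]
[0.01, -0.09, -0.0] [0.021, 0.006, 0.005]
[0.01, -0.09, -0.0] [0.022, 0.0, 0.0]
```

play_rows --targets '[{"claw": 1,"linear": [0,-0.1,0],"rotation": [0,0,0]},{"claw": 1,"linear": [0,-0.08,0],"rotation": [0,0,0]}]'

```text
time: 15.07
position: [0.5907, 0.1568, 0.143]
tool_rot: [0.512, 1.5, -0.523]
ft_force: [1.9, 2.3, -2.5]
grip_width: 0.005
```

```bash
python3 st.py
```

```text
t 15.07 p [0.5907 0.1568 0.143 ] F [ 1.9214  2.3389 -2.5332] r 0.0656672411980507 ang -29.39375859257493 grip 0.004790592053514738
tool z yaw -37.918517172604304 x [ 0.005  -0.0095 -0.9999] q [ 0.3034  0.3827 -0.759   1.6347  0.2871  1.2352 -1.1768]
```

play_rows --targets '[{"claw": 1,"linear": [0,0.4,0],"rotation": [0,0,0]},{"claw": 1,"linear": [-0.1,0.6,0],"rotation": [0,0,0]},{"claw": 1,"linear": [-0.7,0.5,0],"rotation": [0,0,0]},{"claw": 1,"linear": [-0.9,0,0],"rotation": [0,0,0]},{"claw": 1,"linear": [-0.9,0,0],"rotation": [0,0,0]},{"claw": 1,"linear": [-0.9,0,0],"rotation": [0,0,0]},{"claw": 1,"linear": [-0.3,0,0],"rotation": [0,0,0]}]'

```text
time: 15.65
position: [0.6141, 0.1855, 0.2381]
tool_rot: [0.504, 1.505, -0.535]
ft_force: [0.3, -0.2, 0.6]
grip_width: 0.009
```

```bash
python3 st.py; python3 - <<'E'
from h import *
t=get_image("side"); cv2.imwrite("pics/s6raw.png",t); o=cv2.imread("pics/side0.png")
k=t[160:215,300:350].astype(int).sum(2)
f=lambda i:cv2.resize(i[160:215,300:350],None,fx=8,fy=8,interpolation=cv2.INTER_CUBIC)
cv2.imwrite("pics/side6.png",np.hstack([f(o),f(t)]))
# match the handle patch of both pictures, sub-pixel
for n in("pics/s5raw.png","pics/s6raw.png"):
    i=cv2.imread(n);P=o[178:199,326:337]
    m=cv2.matchTemplate(i[174:203,322:341],P,cv2.TM_CCOEFF_NORMED);_,v,_,(x,y)=cv2.minMaxLoc(m)
    q=lambda a,b,c:(a-c)/2/(a-2*b+c)
    try: print(n,v,x-4+q(m[y,x-1],m[y,x],m[y,x+1]),y-4+q(m[y-1,x],m[y,x],m[y+1,x]))
    except Exception as e: print(n,v,x-4,y-4)
E
```

```text
t 15.65 p [0.6141 0.1855 0.2381] F [ 0.2923 -0.1944  0.626 ] r 0.08070861044974334 ang -2.4605428184957363 grip 0.00891669035943557
tool z yaw -38.05492968156364 x [-0.0041 -0.0191 -0.9998] q [ 0.2313  0.3988 -0.767   1.4205  0.2901  1.4451 -1.2003]
pics/s5raw.png 0.9332080483436584 0.7432272 -0.72323364
pics/s6raw.png 0.974946141242981 -0.11888905 0.07488137
```

The patch match puts the handle within about 0.1 px (roughly 0.5°) of its starting image. I'll confirm from the top once the arm is away. Now over to the large button.

play_rows --targets '[{"claw": 1,"linear": [0,-0.9,0.4],"rotation": [0,-0.003,-0.012]},{"claw": 1,"linear": [0,-0.9,0.4],"rotation": [0,0,0]},{"claw": 1,"linear": [0,-0.9,0.4],"rotation": [0,0,0]},{"claw": 1,"linear": [0,-0.9,0.4],"rotation": [0,0,0]},{"claw": 1,"linear": [0,-0.9,0.4],"rotation": [0,0,0]},{"claw": 1,"linear": [0,-0.9,0.4],"rotation": [0,0,0]},{"claw": 1,"linear": [0,-0.9,0.4],"rotation": [0,0,0]},{"claw": 1,"linear": [0,-0.9,0.4],"rotation": [0,0,0]},{"claw": 1,"linear": [0,-0.9,0.4],"rotation": [0,0,0]},{"claw": 1,"linear": [0,-0.9,0.4],"rotation": [0,0,0]}]'

```text
time: 16.53
position: [0.5493, -0.0569, 0.2359]
tool_rot: [0.476, 1.523, -0.545]
ft_force: [0.1, 0.7, 0.7]
grip_width: 0.006
```

```bash
cat > bt.py <<'E'
from st import *
g=np.array([.5323,-.1476,p[2]])-p
print("to button, tool axes /2.5cm",(m.T@g/.025).round(2), "level rot", (R.from_matrix(m).inv()*R.from_euler("z",np.arctan2(m[1,2],m[0,2]))*R.from_matrix([[0,0,1],[0,1,0],[-1,0,0.]])).as_rotvec()/(np.pi/2))
E
python3 bt.py
```

```text
t 16.53 p [ 0.5493 -0.0569  0.2359] F [0.0948 0.6802 0.7181] r 0.2463868575097418 ang -86.32076553516195 grip 0.006148506679206489
tool z yaw -37.319850825767915 x [-0.0267 -0.0367 -0.999 ] q [ 0.6397  0.1784 -0.683   1.6383  0.1503  1.3946 -0.7171]
to button, tool axes /2.5cm [ 0.15 -3.29  1.66] level rot [-0.      0.0007  0.0289]
```

play_rows --targets '[{"claw": 1,"linear": [0,-0.8,0.4],"rotation": [0,0,0.029]},{"claw": 1,"linear": [0,-0.8,0.4],"rotation": [0,0,0]},{"claw": 1,"linear": [0,-0.7,0.4],"rotation": [0,0,0]},{"claw": 1,"linear": [0,-0.5,0.25],"rotation": [0,0,0]},{"claw": 1,"linear": [0,0,0],"rotation": [0,0,0]},{"claw": 1,"linear": [0,0,0],"rotation": [0,0,0]}]'

```text
time: 17.03
position: [0.5288, -0.1477, 0.2292]
tool_rot: [0.517, 1.517, -0.525]
ft_force: [0.5, -0.3, -0.5]
grip_width: 0.007
```

```bash
python3 bt.py; python3 - <<'E'
from h import *
t=get_image("top");o=cv2.imread("pics/top0.png")
f=lambda i:cv2.resize(i[155:235,235:315],None,fx=5,fy=5,interpolation=cv2.INTER_CUBIC)
cv2.imwrite("pics/top7.png",np.hstack([f(o),f(t)]))
E
```

```text
t 17.03 p [ 0.5288 -0.1477  0.2292] F [ 0.5173 -0.2619 -0.5124] r 0.3367745726540069 ang -90.8027608399672 grip 0.006795194090445499
tool z yaw -38.10635808837553 x [-0.0105 -0.002  -0.9999] q [ 0.7788  0.1527 -0.6137  1.6686  0.0935  1.3587 -0.5151]
to button, tool axes /2.5cm [-0.    0.09  0.11] level rot [ 0.     -0.0045  0.0051]
```

View pics/top7.png

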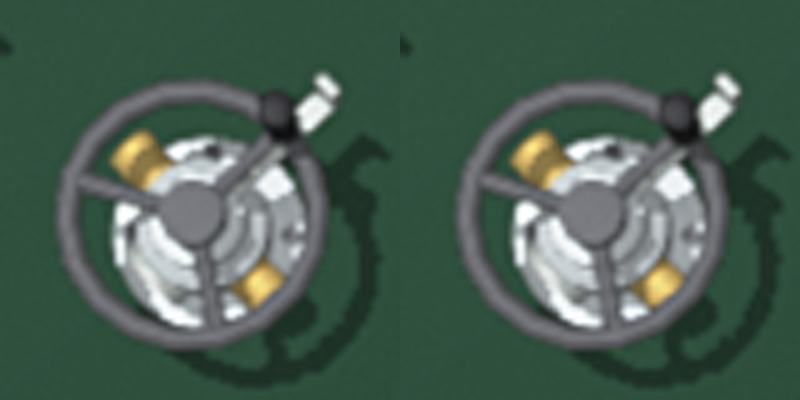

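Side by side, the handle is at the pointer again, perhaps 1-2° past. I measure it numerically from the rim and spoke pixels.

```bash
python3 - <<'E'
from h import *
o=cv2.imread("pics/top0.png").astype(np.float32);ts=np.mean([get_image("top") for _ in range(3)],0).astype(np.float32)
def dark(i,box,th=150):
    x0,y0,x1,y1=box;g=i[y0:y1,x0:x1].sum(2);w=np.clip(th-g,0,None);Y,X=np.mgrid[y0:y1,x0:x1];return np.array([(w*X).sum(),(w*Y).sum()])/w.sum()
for th in(110,130,150):
    pts=[dark(i,(286,171,297,184),th) for i in(o,ts)]
    a=[ray("top",q,.15)[:2]-[.5335,.189] for q in pts]
    print(th,pts,[(np.hypot(*v),np.degrees(np.arctan2(v[1],v[0]))) for v in a])
# spokes/hub: intensity vs angle on circle at wheel height r=25..50mm
def prof(i,an):
    s=0
    for r in(.046,.050,.053):
        q=proj("top",[[.5335+r*np.cos(b),.189+r*np.sin(b),.112] for b in np.radians(an)]).astype(np.float32)
        s=s+cv2.remap(i,q[:,0].reshape(1,-1),q[:,1].reshape(1,-1),cv2.INTER_CUBIC)[0].astype(float)
    return s/3
for lo,hi in((60,90),(-150,-170+60)) if 0 else ((55,95),(175,215)):
    an=np.arange(lo,hi,.25);A=prof(o,an)
    best=min((np.mean((prof(ts,an-k)[20:-20]-A[20:-20])**2),k) for k in np.arange(-6,6.1,.25));print(lo,hi,"clockwise extra deg",best)
E
```

```text
110 [array([291.50160772, 180.93729904]), array([291.72265869, 181.3178405 ])] [(np.float64(0.058538730028317054), np.float64(-53.545057640968466)), (np.float64(0.05842983422822574), np.float64(-54.57839097418158))]
130 [array([291.44047619, 180.70039683]), array([291.73504253, 181.1749985 ])] [(np.float64(0.058761621047297374), np.float64(-53.01119630875452)), (np.float64(0.05865293207680304), np.float64(-54.32029169353884))]
150 [array([291.44629753, 180.52701801]), array([291.67341864, 180.86079822])] [(np.float64(0.05902378623226663), np.float64(-52.69421200598704)), (np.float64(0.05897716650979779), np.float64(-53.63746101808471))]
55 95 clockwise extra deg (np.float64(7.5463935964448705), np.float64(1.0))
175 215 clockwise extra deg (np.float64(100.42593877593511), np.float64(0.5))
```

The wheel is about 1° past a full turn, which is good enough. Now I descend onto the large button.

play_rows --targets '[{"claw": 1,"linear": [0.8,0.09,0.11],"rotation": [0,-0.004,0.005]},{"claw": 1,"linear": [0.9,0,0],"rotation": [0,0,0]},{"claw": 1,"linear": [0.9,0,0],"rotation": [0,0,0]},{"claw": 1,"linear": [0.9,0,0],"rotation": [0,0,0]},{"claw": 1,"linear": [0.7,0,0],"rotation": [0,0,0]},{"claw": 1,"linear": [0.4,0,0],"rotation": [0,0,0]},{"claw": 1,"linear": [0,0,0],"rotation": [0,0,0]}]'

```text
time: 17.82
position: [0.5388, -0.135, 0.1136]
tool_rot: [0.507, 1.503, -0.501]
ft_force: [-1.1, 0.1, -0.1]
grip_width: 0.006
```

```bash
python3 bt.py
```

```text
t 17.82 p [ 0.5388 -0.135   0.1136] F [-1.1018  0.0691 -0.0594] r 0.3240058811748959 ang -89.06434236965906 grip 0.005508759775502201
tool z yaw -36.93533658861487 x [ 0.0092  0.0005 -1.    ] q [ 0.7435  0.2489 -0.615   1.8121  0.1564  1.1205 -0.5686]
to button, tool axes /2.5cm [-0.   -0.56  0.1 ] level rot [ 0.      0.0045 -0.0038]
```

play_rows --targets '[{"claw": 1,"linear": [0.3,-0.5,0.1],"rotation": [0,0.004,-0.003]},{"claw": 1,"linear": [0.4,-0.1,0],"rotation": [0,0,0]},{"claw": 1,"linear": [0.2,0,0],"rotation": [0,0,0]},{"claw": 1,"linear": [0,0,0],"rotation": [0,0,0]}]'

```text
time: 18.15
position: [0.5334, -0.1488, 0.0917]
tool_rot: [0.503, 1.507, -0.502]
ft_force: [-0.3, -0.4, 0.1]
grip_width: 0.006
```

```bash
python3 bt.py
```

```text
t 18.15 p [ 0.5334 -0.1488  0.0917] F [-0.3332 -0.4302  0.07  ] r 0.33784742308523613 ang -90.02139922364961 grip 0.0059863993043874665
tool z yaw -36.79165506834733 x [ 0.0043 -0.0007 -1.    ] q [ 0.7547  0.2721 -0.6022  1.8335  0.173   1.084  -0.5532]
to button, tool axes /2.5cm [-0.    0.01 -0.06] level rot [ 0.      0.0024 -0.0013]
```

play_rows --targets '[{"claw": 1,"linear": [0.2,0,-0.05],"rotation": [0,0,0]},{"claw": 1,"linear": [0.16,0,0],"rotation": [0,0,0]},{"claw": 1,"linear": [0.16,0,0],"rotation": [0,0,0]},{"claw": 1,"linear": [0.16,0,0],"rotation": [0,0,0]}]'

```text
time: 18.48
position: [0.5338, -0.1489, 0.076]
tool_rot: [0.503, 1.504, -0.503]
ft_force: [-4.8, 1.8, 25.6]
grip_width: 0.006
```

```bash
python3 bt.py
```

```text
t 18.48 p [ 0.5338 -0.1489  0.076 ] F [-4.7629  1.8023 25.5705] r 0.337949631339324 ang -89.95320084738371 grip 0.006009656626913797
tool z yaw -36.86714366867181 x [ 0.0074 -0.0024 -1.    ] q [ 0.749   0.289  -0.5981  1.8496  0.1872  1.0509 -0.5656]
to button, tool axes /2.5cm [-0.    0.01 -0.08] level rot [ 0.      0.0047 -0.0016]
```

The button is fully down: tip at z=0.076, and 25 N against the stop. Now I rise straight up, clear of everything.

play_rows --targets '[{"claw": 1,"linear": [-0.3,0,0],"rotation": [0,0,0]},{"claw": 1,"linear": [-0.5,0,0],"rotation": [0,0,0]},{"claw": 1,"linear": [-0.8,0,0],"rotation": [0,0,0]},{"claw": 1,"linear": [-0.9,0,0],"rotation": [0,0,0]},{"claw": 1,"linear": [-0.9,-0.6,0],"rotation": [0,0,0]},{"claw": 1,"linear": [-0.6,-0.9,0],"rotation": [0,0,0]},{"claw": 1,"linear": [-0.2,-0.9,0],"rotation": [0,0,0]},{"claw": 1,"linear": [-0.1,-0.9,0],"rotation": [0,0,0]},{"claw": 1,"linear": [0,-0.5,0],"rotation": [0,0,0]},{"claw": 1,"linear": [0,0,0],"rotation": [0,0,0]}]'

```text
time: 19.32
position: [0.4773, -0.2248, 0.1938]
tool_rot: [0.496, 1.497, -0.496]
ft_force: [0.0, 0.3, -0.6]
grip_width: 0.002
```

```bash
python3 st.py; python3 - <<'E'
from h import *
t=get_image("side");u=get_image("top");o=cv2.imread("pics/side0.png")
f=lambda i:cv2.resize(i[140:340,290:450],None,fx=2.5,fy=2.5,interpolation=cv2.INTER_CUBIC)
cv2.imwrite("pics/end.png",np.hstack([f(o),f(t)]))
E
```

```text
t 19.32 p [ 0.4773 -0.2248  0.1938] F [ 0.0498  0.331  -0.6068] r 0.4175786743082256 ang -97.73079710415155 grip 0.0017606187001952328
tool z yaw -36.39205537242605 x [ 0.0151 -0.0046 -0.9999] q [ 0.9161  0.0968 -0.5535  1.7897  0.0524  1.2541 -0.286 ]
```

View pics/end.png

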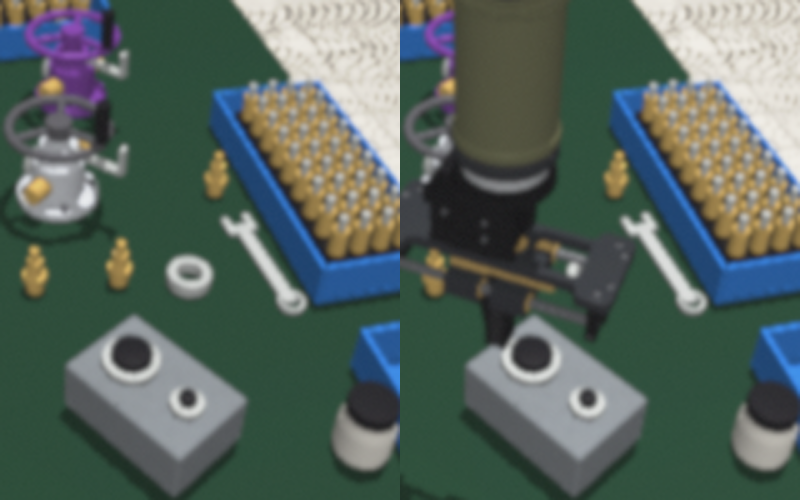

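The box, jar, wrench and cartridges are where they were, the button is up again (530,352 in the right half) and the robot touches nothing. I hand the job in.

```bash
python3 -c "from bench import close_job; print(close_job())"
```

```text
the job is handed in; nothing more can be done
None
```

I turned the aluminium regulator's wheel one full turn clockwise with the closed fingertip, then pressed the large button fully down and let it come back up. The job is handed in at about 19 s of the 64 s allowed; `close_job()` reports no verdict.

- **Wheel:** It went round in several pushes. The tip slid off to the inside of the handle once, so I backed off and got behind it again. I also backed off once to turn the tool round. Push forces stayed around 5–9 N.
- **Wheel check:** The two cameras differ slightly. The side picture matched the starting one to about 0.1 px, or roughly 0.5°. The top picture put the handle about 0.5–1.3° past the pointer. I left it there.
- **Button:** The tip reached z = 0.076 m, which is the full 6 mm of travel, with about 26 N at the stop.
- **Last picture:** The button was up again and the control box and the visible parts looked unmoved. The arm hid the collar, one cartridge and most of the wheel in that view, so I did not check those again after the press. The wrist force was near zero, with the robot touching nothing.

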